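Open the flux pot in its holder

ROBOT

A 6-joint arm with a two-finger parallel gripper is mounted at the origin on a cart in front of the work surface, level with it; the furniture and walls round the work are solid. World frame = base frame: x ahead of the robot, y to its left, z up, the work surface at z = 0. Lengths are in m, angles in rad, forces in N, time in s.
With the tool pointing down it reaches from about 0.325 to 0.775 m from the base axis. Payload 5.5 kg.
Tool frame: the origin (TCP) lies on the centre line of the jaws, within the pads' length; the fingertips stand 8 mm ahead of it and the grasp point (between the pads) lies 11 mm behind it; z points along the fingers, y is the line along which they close (so a half turn about z gives the same grasp; the last joint's range is limited). The gripper opens to 88 mm and grips with 3 to 60 N. Pads are 20 mm wide; open, the fingers measure 115 mm over their backs; the gripper's body (75 mm by 178 mm) begins 61 mm behind the grasp point.
Start: joints at [1.263, 0.091, 1.231, -0, 1.82, -0.057], TCP at [0.149, 0.581, 0.231] pointing down, gripper open.
Joint ranges: [-2.87, 2.87], [-0.86, 2.18], [0.17, 2.46], [-1.51, 4.65], [0.06, 2.69], [-2.65, 2.65]. Speed limits (rad/s): [2.57, 2.57, 3.01, 3.14, 3.14, 3.14].

INTERFACE

Orientations are given as a rotation vector (axis times angle).
In Python, from station import arm gives the robot as it stands. The module is installed in compiled form; this text tells all that it offers.
- The arm moves only by the tool servo_tool, never from a script. Its argument "steps" is one flat list of numbers, 5 for each row, row after row: the shift along the tool's x, y, z in m, then the turn about the tool's z in degrees, then the opening, from 0 (shut) to 1 (fully open). A call has 1 to 20 rows; each row shifts and turns the commanded pose from where the row before left it, along the tool's axes as they then stand; what a row does not reach is not made up. A row lasts 1/12 s, in which the tool goes at most 41.7 mm and 7.16 degrees, less where a joint would pass 70% of its speed; a pose out of reach is approached as far as the arm can. A call is refused whole if a number of a shift passes 0.0417 or a number of a turn 7.16, either way. A call with a gripper value outside its range is refused whole. The fingers move at their own pace and stop on an object; the grip force is fixed at half the most. Time passes only in rows, so rows that do not move let the fingers close. It gives the time, the measured TCP pose, the force, the opening and the grip force at its end, in the units of the state.
- arm.get_obs(): the state, without advancing time (a new reading comes with each control period).
- arm.capture(name): name is "scene" or "top"; returns (picture, depth): 480x640x3 uint8, red, green, blue; 480x640 float32, m along the optical axis (not along the pixel's ray), 0 where there is no reading.
- arm.camera_model(name): a dict with "K" (3x3 intrinsics, pixels), "R" (3x3) and "t" (3): a world point X has camera coordinates R X + t. Camera axes: x right, y down, z forward; pixel columns grow to the right and rows downward; lengths in m; the calibration is good to about 2 mm. A picture is of the moment at which its call begins. camera_model takes no time and is no camera call.
- arm.sign_off(): hands the job in; it is judged then, once.
The state is a dict: "time": time; "qpos": joint angles; "qd": joint speeds; "effort": joint torques, N m; "position": TCP position; "tcp_rot": TCP orientation; "ft_force": force on the tool from outside, world axes, zero at the start; "torque": the same for the moment, N m; "width": finger opening in m; "finger_force": force on a finger pad.
Only numpy, scipy, OpenCV 4.12 (cv2) and the standard library are available. Lean on these libraries where they do the work, as an engineer would, in place of code of your own. Each camera call takes 0.05 s, during which the arm holds its last target. There are 200 camera calls.

TASK

The square flux pot has to be opened for refilling. Pick it up by its square body (never by its lid) and stand it down in the square recess of the wooden holder so that it cannot turn, then let go; now take hold of the round lid, unscrew it anticlockwise all the way off its thread, lift it off and lay it gently flat on the table top beside the holder. The pot stays upright, fully down in the holder, and the things around stay where they are.

Things in the scene. Friction and masses are not known exactly. Their poses are not given: they have to be found in the camera images.
- pot: amber square pot with a round threaded neck, standing on the table with its black lid screwed on; body 62 x 62 mm, 54 mm high with flat vertical sides (6 mm rounded edges), neck 40 mm across on top of it up to z = 82 mm; 0.4 kg. Origin: centre of the underside; z up, x and y square to the flat sides. The lid makes its top 86 mm high
- lid: black round screw lid, ribbed skirt 56 mm across, 27 mm high, 45 g. Origin: centre of its lower edge; z up along the screw axis. Screwed home its origin lies 58.5 mm above the pot's underside, on the pot's axis, with 4.5 mm of gap under its edge to the top of the square body. It turns easily, stays where it is left, and climbs 7.2 mm a turn when turned anticlockwise seen from above
- pot_rim (a point): middle of the pot's neck rim, 82 mm above the pot's underside. The neck carries a right-hand thread of 7.2 mm pitch with 1 mm of play: after 1.6 turns (11.5 mm of climb) the lid's thread lets go, and it lifts off freely; turned on past that it drops 7 mm and climbs again every turn. In the last half turn the lid is loose and leans by a few degrees when it is not held
- holder: fixed pale wooden block on the table, 100 mm (x) by 124 mm (y), 24 mm high, with one square recess 66 x 66 mm, 12 mm deep, chamfered by 3 mm, and two small 12 mm brush holes beyond it on the -y side. Origin: on the table under the middle of the square recess (which is 12 mm off the block's middle, to +y); x and y square to the recess
- holder_seat (a point): centre of the recess floor, 12 mm above the table; where the middle of the pot's underside comes to stand; axes as the holder's
- solder_spool: grey spool of solder wire standing on its flange, 62 mm across, 40 mm high; bystander, origin under its middle
- foil_roll_copper: copper-coloured flat roll of foil tape, 61 mm across, 7 mm high, lying flat; bystander, origin under its middle

How it is judged:
By the outcome, as a careful person would: the job done as asked, in the order asked, and still so for the second after the job is handed in, with the robot touching nothing.
It also fails if it takes over 72 s, if anything falls off the work surface, if the arm or the gripper's body presses on something with over 40 N, if the wrist force passes 120 N, or if a joint passes its speed limit or range.

## Working session

There is one attempt and no reset: what is moved stays moved. The work goes in short steps, Python scripts to look and compute and a tool call to move; the robot and the scene stay as the last step left them, time stands still between calls to the robot, and variables do not carry over. Pictures are saved under pics/ and viewed, at most 10 in all, crops included, and the job is handed in when it is done.

Besides the shell and the picture viewer there is one more tool, called after "Call:" by a JSON object that holds its "fn" and its "kwargs". servo_tool: Moves the arm, as the interface text tells. Its arguments: {"type":"object","properties":{"steps":{"type":"array"}},"required":["steps"]}

```bash
mkdir -p pics; python3 - <<'E'
from station import arm
import numpy as np,cv2
for n in("scene","top"):
    p,d=arm.capture(n); cv2.imwrite(f"pics/{n}0.png",p[:,:,::-1]); np.savez(f"{n}0.npz",p=p,d=d)
    m=arm.camera_model(n); print(n,np.round(m["K"],1).tolist(),np.round(m["R"],3).tolist(),np.round(m["t"],3))
o=arm.get_obs();print({k:np.round(v,3) for k,v in o.items()})
E
```

```text
scene [[565.3, 0.0, 319.0], [0.0, 565.3, 236.5], [0.0, 0.0, 1.0]] [[-0.835, -0.55, -0.01], [-0.403, 0.623, -0.67], [0.375, -0.556, -0.742]] [0.48  0.327 0.721]
top [[586.4, 0.0, 338.7], [0.0, 586.4, 234.9], [0.0, 0.0, 1.0]] [[0.139, -0.99, -0.001], [-0.965, -0.135, -0.223], [0.221, 0.032, -0.975]] [-0.129  0.604  0.906]
{'time': np.float64(0.1), 'qpos': array([ 1.263,  0.092,  1.232, -0.   ,  1.82 , -0.057]), 'qd': array([ 0.001, -0.002, -0.004, -0.001, -0.001,  0.001]), 'effort': array([ 3.0000e-03, -4.4785e+01, -4.0757e+01,  7.0000e-02,  2.8000e-02,
       -0.0000e+00]), 'position': array([0.149, 0.581, 0.23 ]), 'tcp_rot': array([-3.930e-01, -3.117e+00,  3.000e-03]), 'ft_force': array([ 0.036, -0.498, -0.246]), 'torque': array([ 0.001, -0.007,  0.034]), 'finger_force': np.float64(0.0), 'width': np.float64(0.088)}
```

View pics/scene0.png

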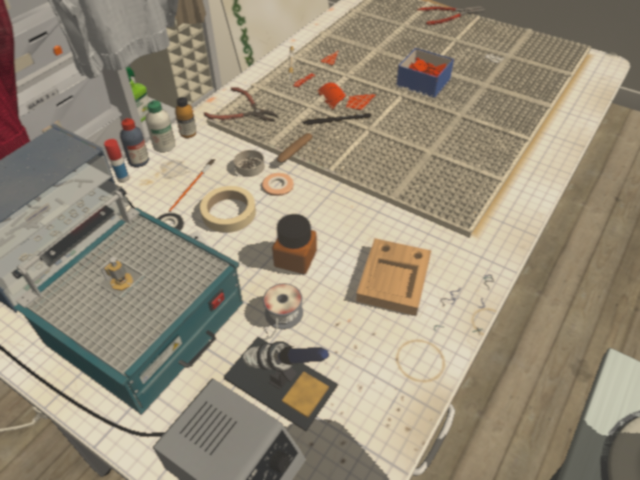

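View pics/top0.png

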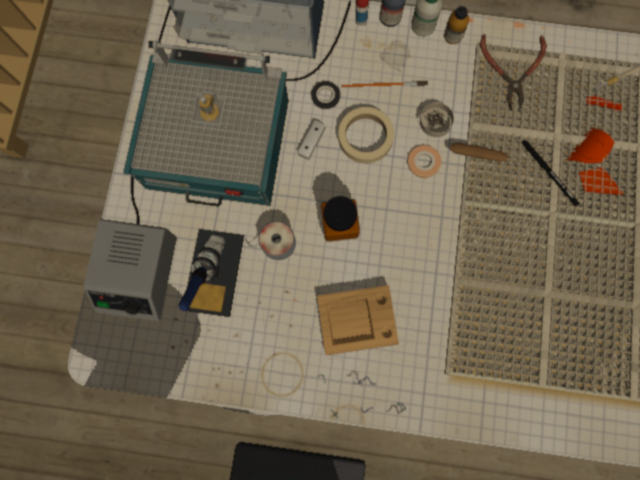

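The lid is at top-view (340,213) and scene (294,232). The holder is at top (357,320) and scene (395,275), with its brush holes on the right, towards world -y. The spool is at top (276,238) and the copper roll at top (424,160). The arm is out of view.

```bash
cat > h.py <<'E'
import numpy as np,cv2
from station import arm
def cloud(n,d):
    m=arm.camera_model(n);K,R,t=map(np.array,(m["K"],m["R"],m["t"]))
    v,u=np.mgrid[:480,:640]
    c=np.stack([(u-K[0,2])/K[0,0]*d,(v-K[1,2])/K[1,1]*d,d],-1)
    X=(c-t)@R; X[d<=0]=np.nan; return X
def circ(P):
    P=P[:,:2];c,r=cv2.minEnclosingCircle(P.astype(np.float32)*1000);return np.round(np.array(c)/1000,4),round(r/1000,4)
def rect(P):
    c,s,a=cv2.minAreaRect(P[:,:2].astype(np.float32)*1000);return np.round(np.array(c)/1000,4),np.round(s,1),round(a,2)
E
python3 - <<'E'
from h import *
for n,box in(("top",{'pot':(315,190,365,245),'holder':(310,280,405,360),'spool':(255,215,298,262),'foil':(403,142,445,180)}),("scene",{'pot':(268,212,322,275),'holder':(350,232,438,318),'spool':(258,280,306,330),'foil':(258,168,298,198)})):
    z=np.load(n+"0.npz");X=cloud(n,z["d"]);p=z["p"].astype(int)
    print(n,"table z",np.nanmedian(X[250:300,300:340,2] if n=="top" else X[200:260,330:350,2]))
    for k,(a,b,c,d) in box.items():
        P=X[b:d,a:c].reshape(-1,3);C=p[b:d,a:c].reshape(-1,3);ok=np.isfinite(P[:,0]);P,C=P[ok],C[ok]
        h,e=np.histogram(P[:,2],np.arange(-.01,.1,.004));print(k,{round(float(e[i]),3):int(h[i]) for i in range(len(h)) if h[i]>15})
        if k=='pot':
            T=P[P[:,2]>.078];print(' lidtop',np.median(T[:,2]),circ(T),T.mean(0),len(T))
            T=P[(P[:,2]>.008)&(P[:,2]<.056)];print(' body',rect(T))
        if k=='holder':
            T=P[P[:,2]>.02];print(' top',np.median(T[:,2]),rect(T)); 
        if k in('spool','foil'):
            T=P[P[:,2]>(.03 if k=='spool' else .004)];print(' ',circ(T),np.median(T[:,0]),np.median(T[:,1]),np.median(T[:,2]))
z=np.load("top0.npz")["p"][180:370,250:440];z2=np.load("scene0.npz")["p"][205:325,255:445]
z=cv2.resize(z,None,fx=3,fy=3,interpolation=2);z2=cv2.resize(z2,(0,0),fx=3,fy=3)
cv2.imwrite("pics/crop0.png",z[:,:,::-1])
E
```

```text
top table z 0.0012453078668242497
pot {-0.006: 52, -0.002: 746, 0.002: 433, 0.01: 16, 0.014: 17, 0.018: 20, 0.026: 20, 0.03: 19, 0.034: 17, 0.038: 18, 0.042: 19, 0.046: 50, 0.05: 186, 0.054: 123, 0.066: 19, 0.07: 18, 0.078: 29, 0.082: 401, 0.086: 460}
 lidtop 0.08608070686582753 (array([ 0.652 , -0.0411]), 0.0284) [ 0.65100518 -0.04104979  0.08601201] 899
 body (array([ 0.6519, -0.0411]), array([62.5, 62. ]), 14.96)
holder {-0.006: 148, -0.002: 2008, 0.002: 975, 0.006: 140, 0.01: 1121, 0.014: 386, 0.018: 324, 0.022: 1906, 0.026: 557}
 top 0.02442612431743229 (array([ 0.487 , -0.0936]), array([100.3, 124.1]), 16.37)
spool {-0.006: 46, -0.002: 602, 0.002: 368, 0.034: 70, 0.038: 659, 0.042: 218}
  (array([0.6027, 0.0628]), 0.0313) 0.6024343439021422 0.06245253644484669 0.04062311517746653
foil {-0.006: 37, -0.002: 570, 0.002: 407, 0.006: 495, 0.01: 81}
  (array([ 0.7888, -0.1751]), 0.0471) 0.7888908188628381 -0.17681447768436315 0.0076687151449920995
scene table z 0.0008874949478158578
pot {-0.006: 24, -0.002: 979, 0.002: 279, 0.006: 65, 0.01: 55, 0.014: 72, 0.018: 67, 0.022: 57, 0.026:
[... 229 characters left out ...]
0294) [ 0.64988133 -0.03746616  0.0854069 ] 770
 body (array([ 0.6513, -0.038 ]), array([63.2, 62.6]), 16.04)
holder {-0.006: 56, -0.002: 2733, 0.002: 783, 0.006: 130, 0.01: 1088, 0.014: 318, 0.018: 324, 0.022: 1899, 0.026: 205}
 top 0.02415277813170976 (array([ 0.4869, -0.093 ]), array([100.4, 128.4]), 16.36)
spool {-0.002: 703, 0.002: 453, 0.006: 27, 0.01: 36, 0.014: 40, 0.018: 46, 0.022: 40, 0.026: 21, 0.03: 19, 0.034: 48, 0.038: 817, 0.042: 126}
  (array([0.6027, 0.0624]), 0.0328) 0.6021179766086084 0.06390191044385449 0.0405027680758578
foil {-0.006: 23, -0.002: 526, 0.002: 252, 0.006: 377}
  (array([ 0.7979, -0.1843]), 0.0453) 0.789752856673205 -0.17602962075080308 0.007339612643818567
```

View pics/crop0.png

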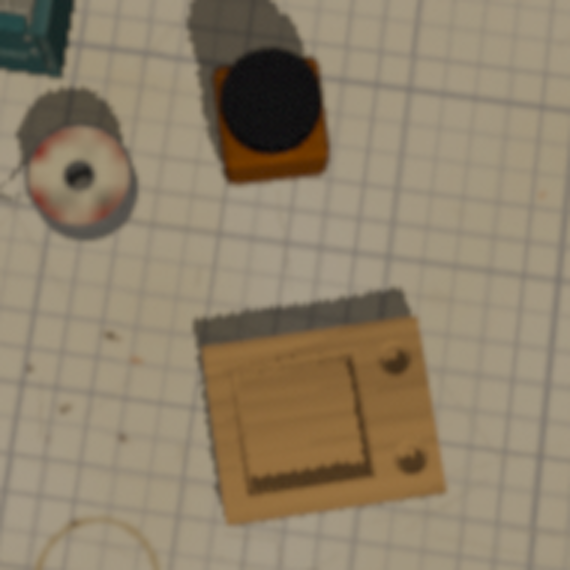

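The crop confirms the recess on the holder's +y side and the pot turned about 15°. Next: a planning helper and a clearance check along the path.

```bash
cat >> h.py <<'E'
from scipy.spatial.transform import Rotation as Ro
def state():
    o=arm.get_obs();R=Ro.from_rotvec(o["tcp_rot"]).as_matrix()
    print("t",round(float(o["time"]),2),"p",np.round(o["position"],4),"psi",round(float(np.degrees(np.arctan2(R[1,1],R[0,1]))),2),"q6",round(float(np.degrees(o["qpos"][5])),1),"w",round(float(o["width"]),4),"F",np.round(o["ft_force"],1),"ff",np.round(o["finger_force"],1),"tilt",np.round(R[:2,2],3))
    return o,R
def shift(target,psi):
    "turn first (deg, + clockwise), then shift in the turned tool axes"
    o,R=state();p0=np.degrees(np.arctan2(R[1,1],R[0,1]));a=np.radians(psi)
    d=np.array(target)-o["position"];y=np.array([np.cos(a),np.sin(a)]);x=np.array([-y[1],y[0]])
    print("turn",round(p0-psi,2),"shift mm",np.round([d[:2]@x*1000,d[:2]@y*1000,-d[2]*1000],1))
E
python3 - <<'E'
from h import *
for n in("top","scene"):
    X=cloud(n,np.load(n+"0.npz")["d"]).reshape(-1,3);X=X[np.isfinite(X[:,0])]
    a,b=np.array([.149,.581]),np.array([.652,-.04]);L=np.linalg.norm(b-a);u=(b-a)/L
    s=(X[:,:2]-a)@u;w=np.abs((X[:,0]-a[0])*u[1]-(X[:,1]-a[1])*u[0])
    m=(s>-.05)&(s<L+.1)&(w<.13);print(n,m.sum(),[(round(q,2),round(float(X[m&(s>q)&(s<=q+.1),2].max()),3)) for q in np.arange(0,L,.1) if (m&(s>q)&(s<=q+.1)).any()])
shift([.652,-.0396,.2],15.5)
E
```

```text
top 57574 [(np.float64(0.0), -0.741), (np.float64(0.1), -0.745), (np.float64(0.2), 0.006), (np.float64(0.3), 0.089), (np.float64(0.4), 0.09), (np.float64(0.5), 0.161), (np.float64(0.6), 0.116), (np.float64(0.7), 0.115)]
scene 46618 [(np.float64(0.4), 0.089), (np.float64(0.5), 0.16), (np.float64(0.6), 0.113), (np.float64(0.7), 0.114)]
t 0.1 p [0.1488 0.581  0.2296] psi 75.63 q6 -3.3 w 0.0879 F [ 0.  -0.5 -0.2] ff 0.0 tilt [-0.    -0.002]
turn 60.13 shift mm [-732.5  319.    29.6]
```

Call:
{"fn": "servo_tool", "kwargs": {"steps": [0,0,0,6.7,1,0,0,0,6.7,1,0,0,0,6.7,1,0,0,0,6.7,1,0,0,0,6.7,1,0,0,0,6.7,1,0,0,0,6.7,1,0,0,0,6.7,1,0,0,0,6.5,1,-0.018,0.008,0,0,1,-0.036,0.0157,0,0,1,-0.036,0.0157,0,0,1,-0.036,0.0157,0,0,1,-0.036,0.0157,0,0,1,-0.036,0.0157,0,0,1,-0.036,0.0157,0,0,1,-0.036,0.0157,0,0,1,-0.036,0.0157,0,0,1,-0.036,0.0157,0,0,1]}}

```text
time: 1.68
position: [0.385, 0.2899, 0.2303]
tcp_rot: [-1.901, -2.501, 0.0]
ft_force: [0.1, 0.6, 0.3]
width: 0.0879
finger_force: 0.0
```

Call:
{"fn": "servo_tool", "kwargs": {"steps": [-0.036,0.0157,0,0,1,-0.036,0.0157,0,0,1,-0.036,0.0157,0,0,1,-0.036,0.0157,0,0,1,-0.036,0.0157,0,0,1,-0.036,0.0157,0,0,1,-0.036,0.0157,0,0,1,-0.036,0.0157,0,0,1,-0.036,0.0157,0,0,1,-0.018,0.008,0,0,1,0,0,0,0,1,0,0,0,0,1]}}

```text
time: 2.68
position: [0.6197, 0.0014, 0.2293]
tcp_rot: [-1.902, -2.498, 0.002]
ft_force: [-0.2, 1.3, -0.0]
width: 0.0879
finger_force: 0.0
```

```bash
python3 -c "
from h import *
shift([.652,-.0396,.120],15.5)"
```

```text
t 2.68 p [0.6197 0.0014 0.2293] psi 15.43 q6 -18.4 w 0.0879 F [-0.2  1.3 -0. ] ff 0.0 tilt [-0.002  0.   ]
turn -0.07 shift mm [-48.1  20.1 109.3]
```

Call:
{"fn": "servo_tool", "kwargs": {"steps": [-0.024,0.01,0,0,1,-0.024,0.01,0,0,1,0,0,0,0,1,0,0,0.02,0,1,0,0,0.035,0,1,0,0,0.035,0,1,0,0,0.02,0,1,0,0,0,0,1]}}

```text
time: 3.35
position: [0.6482, -0.0364, 0.1141]
tcp_rot: [-1.893, -2.495, 0.008]
ft_force: [-0.6, -0.8, -0.7]
width: 0.0876
finger_force: 0.0
```

```bash
python3 -c "
from h import *
shift([.652,-.0396,.026],15.5)
for n in('top','scene'):
    p,d=arm.capture(n);cv2.imwrite(f'pics/{n}1.png',p[:,:,::-1])
    X=cloud(n,d).reshape(-1,3);m=(np.hypot(X[:,0]-.652,X[:,1]+.04)<.05)&(X[:,2]<.056)&(X[:,2]>.01);print(n,m.sum(),rect(X[m]))
"
```

```text
t 3.35 p [ 0.6482 -0.0364  0.1141] psi 15.63 q6 -21.9 w 0.0876 F [-0.6 -0.8 -0.7] ff 0.0 tilt [-0.01   0.002]
turn 0.13 shift mm [-4.1  2.8 88.1]
top 0 (array([0., 0.]), array([0., 0.]), 0.0)
scene 997 (array([ 0.6512, -0.0386]), array([62.6, 63.2]), 16.06)
```

View pics/scene1.png

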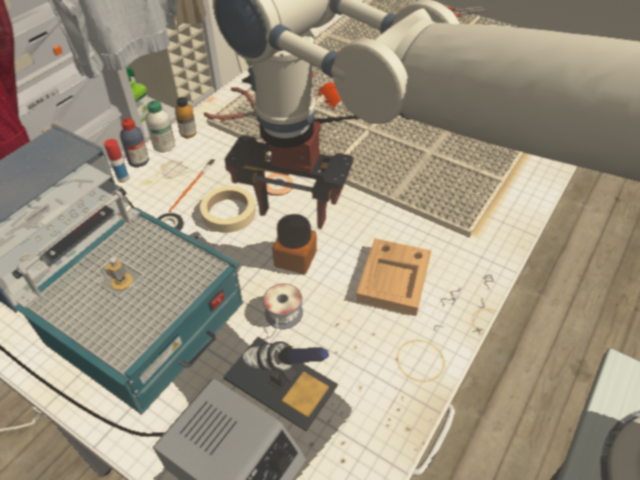

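The scene view shows the finger tips at about (262,212) and (322,225). They straddle the lid at (294,225) and are centred on it.

Call:
{"fn": "servo_tool", "kwargs": {"steps": [-0.001,0.001,0,0,1,0,0,0,0,1,0,0,0,0,1]}}

```text
time: 3.7
position: [0.6541, -0.0393, 0.1234]
tcp_rot: [1.899, 2.499, 0.003]
ft_force: [-0.1, -1.1, -0.2]
width: 0.0877
finger_force: 0.0
```

```bash
python3 -c "
from h import *
shift([.652,-.0396,.026],15.5)"
```

```text
t 3.7 p [ 0.6541 -0.0393  0.1234] psi 15.54 q6 -22.0 w 0.0877 F [-0.1 -1.1 -0.2] ff 0.0 tilt [ 0.004 -0.   ]
turn 0.04 shift mm [ 0.3 -2.1 97.4]
```

Call:
{"fn": "servo_tool", "kwargs": {"steps": [0,0,0.008,0,1,0,0,0.014,0,1,0,0,0.014,0,1,0,0,0.014,0,1,0,0,0.014,0,1,0,0,0.012,0,1,0,0,0.008,0,1,0,0,0.005,0,1,0,0,0.003,0,1,0,0,0,0,1,0,0,0,0,1,0,0,0,0,1,0,0,0,0,1]}}

```text
time: 4.78
position: [0.6537, -0.0395, 0.0297]
tcp_rot: [1.9, 2.5, 0.001]
ft_force: [0.3, -0.5, -0.3]
width: 0.0881
finger_force: 0.0
```

```bash
python3 -c "
from h import *
shift([.652,-.0396,.026],15.5)"
```

```text
t 4.78 p [ 0.6537 -0.0395  0.0297] psi 15.53 q6 -22.0 w 0.0881 F [ 0.3 -0.5 -0.3] ff 0.0 tilt [ 0.002 -0.   ]
turn 0.03 shift mm [ 0.3 -1.6  3.7]
```

Settled. Trim by -1.5 mm in y and 3.5 mm down, then close.

Call:
{"fn": "servo_tool", "kwargs": {"steps": [0,-0.0015,0.0035,0,1,0,0,0,0,1,0,0,0,0,1,0,0,0,0,0.3,0,0,0,0,0.3,0,0,0,0,0.3,0,0,0,0,0.3,0,0,0,0,0.3,0,0,0,0,0.3,0,0,0,0,0.3,0,0,0,0,0.3]}}

```text
time: 5.7
position: [0.6517, -0.0398, 0.0252]
tcp_rot: [1.901, 2.501, 0.0]
ft_force: [0.5, -0.2, 1.2]
width: 0.0617
finger_force: 29.9
```

```bash
python3 -c "
from h import *
state()"
```

```text
t 5.7 p [ 0.6517 -0.0398  0.0252] psi 15.53 q6 -22.0 w 0.0617 F [ 0.5 -0.2  1.2] ff 29.9 tilt [0. 0.]
```

Call:
{"fn": "servo_tool", "kwargs": {"steps": [0,0,-0.004,0,0.3,0,0,-0.008,0,0.3,0,0,-0.012,0,0.3,0,0,-0.012,0,0.3,0,0,-0.012,0,0.3,0,0,-0.008,-0.8,0.3,0,0,-0.004,0,0.3,0,0,0,0,0.3,0,0,0,0,0.3,0,0,0,0,0.3]}}

```text
time: 6.53
position: [0.6513, -0.0398, 0.0843]
tcp_rot: [-1.883, -2.513, 0.001]
ft_force: [-0.3, -0.4, -4.9]
width: 0.0618
finger_force: 29.9
```

```bash
python3 -c "
from h import *
shift([.4836,-.0818,.085],16.37)"
```

```text
t 6.53 p [ 0.6513 -0.0398  0.0843] psi 16.32 q6 -22.8 w 0.0618 F [-0.3 -0.4 -4.9] ff 29.9 tilt [-0.001  0.   ]
turn -0.05 shift mm [   7.  -172.7   -0.7]
```

Call:
{"fn": "servo_tool", "kwargs": {"steps": [0.0005,-0.008,0,0,0.3,0.0005,-0.016,0,0,0.3,0.001,-0.022,0,0,0.3,0.001,-0.026,0,0,0.3,0.001,-0.026,0,0,0.3,0.001,-0.026,0,0,0.3,0.001,-0.022,0,0,0.3,0.001,-0.014,0,0,0.3,0,-0.008,0,0,0.3,0,-0.0045,0,0,0.3,0,0,0,0,0.3,0,0,0,0,0.3,0,0,0,0,0.3,0,0,0,0,0.3,0,0,0,0,0.3]}}

```text
time: 7.78
position: [0.4845, -0.0814, 0.085]
tcp_rot: [-1.883, -2.515, 0.0]
ft_force: [0.0, -0.2, -4.0]
width: 0.0617
finger_force: 29.9
```

```bash
python3 -c "
from h import *
shift([.4836,-.0818,.085],16.37)
for n in('top','scene'):
    p,d=arm.capture(n);cv2.imwrite(f'pics/{n}2.png',p[:,:,::-1])
    X=cloud(n,d);P=X.reshape(-1,3);C=p.reshape(-1,3).astype(int)
    m=(np.hypot(P[:,0]-.4836,P[:,1]+.0818)<.05)&(P[:,2]>.05)&(P[:,2]<.118)&(C[:,0]-C[:,2]>40);print(n,m.sum(),rect(P[m]),P[m,2].min(),P[m,2].max())
"
```

```text
t 7.78 p [ 0.4845 -0.0814  0.085 ] psi 16.35 q6 -29.9 w 0.0617 F [ 0.  -0.2 -4. ] ff 29.9 tilt [-0.  0.]
turn -0.02 shift mm [-0.1 -1.  -0. ]Traceback (most recent call last):
  File "<string>", line 7, in <module>
    m=(np.hypot(P[:,0]-.4836,P[:,1]+.0818)<.05)&(P[:,2]>.05)&(P[:,2]<.118)&(C[:,0]-C[:,2]>40);print(n,m.sum(),rect(P[m]),P[m,2].min(),P[m,2].max())
                                                                                                                         ~~~~~~~~~~^^
    return umr_minimum(a, axis, None, out, keepdims, initial, where)
ValueError: zero-size array to reduction operation minimum which has no identity
```

```bash
python3 -c "
from h import *
p,d=arm.capture('scene');cv2.imwrite('pics/scene2.png',p[:,:,::-1])
P=cloud('scene',d).reshape(-1,3);C=p.reshape(-1,3).astype(int)
r=np.hypot(P[:,0]-.4836,P[:,1]+.0818)<.055
m=r&(P[:,2]>.055)&(P[:,2]<.115)&(C[:,0]-C[:,2]>40);print(m.sum(),rect(P[m]),P[m,2].min(),P[m,2].max())
m=r&(P[:,2]>.141)&(P[:,2]<.15)&(C.sum(1)<150);print(m.sum(),circ(P[m]),np.median(P[m,2]))
"
```

```text
1109 (array([ 0.4754, -0.0683]), array([80.1, 49. ]), 41.93) 0.06087009241541869 0.11499476958915988
422 (array([ 0.483 , -0.0784]), 0.0267) 0.1456755875168933
```

View pics/scene2.png

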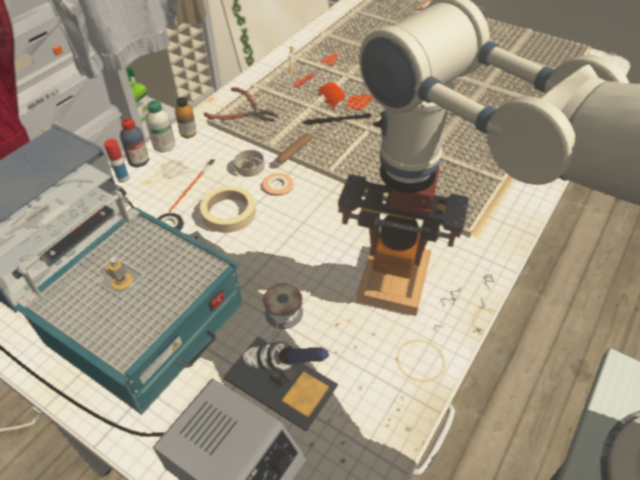

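Scene view: the pot, with its lid top near (400,225), hangs upright over the recess at (395,280). Lowering it now.

Call:
{"fn": "servo_tool", "kwargs": {"steps": [0,-0.0007,0.004,0,0.3,0,0,0.008,0,0.3,0,0,0.009,0,0.3,0,0,0.007,0,0.3,0,0,0.004,0,0.3,0,0,0.002,0,0.3,0,0,0.0015,0,0.3,0,0,0.0015,0,0.3,0,0,0.0015,0,0.3,0,0,0.001,0,0.3,0,0,0,0,0.3,0,0,0,0,0.3]}}

```text
time: 8.88
position: [0.4835, -0.0818, 0.0458]
tcp_rot: [1.883, 2.514, 0.0]
ft_force: [-0.2, 0.6, -3.6]
width: 0.0619
finger_force: 29.9
```

```bash
python3 -c "
from h import *
state()"
```

```text
t 8.88 p [ 0.4835 -0.0818  0.0458] psi 16.33 q6 -29.9 w 0.0619 F [-0.2  0.6 -3.6] ff 29.9 tilt [0. 0.]
```

Call:
{"fn": "servo_tool", "kwargs": {"steps": [0,0,0.0012,0,0.3,0,0,0.0012,0,0.3,0,0,0.0012,0,0.3,0,0,0.0012,0,0.3,0,0,0.0012,0,0.3,0,0,0.0012,0,0.3,0,0,0.0007,0,0.3,0,0,0,0,0.3,0,0,0,0,0.3,0,0,0,0,0.3]}}

```text
time: 9.72
position: [0.4835, -0.0818, 0.0378]
tcp_rot: [1.883, 2.514, 0.0]
ft_force: [-0.1, 0.1, -4.0]
width: 0.0619
finger_force: 29.9
```

```bash
python3 -c "
from h import *
state()"
```

```text
t 9.72 p [ 0.4835 -0.0818  0.0378] psi 16.33 q6 -29.9 w 0.0619 F [-0.1  0.1 -4. ] ff 29.9 tilt [ 0. -0.]
```

Almost down and free of contact. Another 1 mm, then release and rise clear.

Call:
{"fn": "servo_tool", "kwargs": {"steps": [0,0,0.0006,0,0.3,0,0,0.0005,0,0.3,0,0,0,0,0.3,0,0,0,0,0.3]}}

```text
time: 10.05
position: [0.4836, -0.0819, 0.0371]
tcp_rot: [1.883, 2.514, 0.0]
ft_force: [-0.8, 1.2, -0.5]
width: 0.0615
finger_force: 29.9
```

Call:
{"fn": "servo_tool", "kwargs": {"steps": [0,0,0,0,0.75,0,0,0,0,0.8,0,0,0,0,0.9,0,0,0,0,1,0,0,0,0,1,0,0,0,0,1]}}

```text
time: 10.55
position: [0.4835, -0.0818, 0.0367]
tcp_rot: [1.883, 2.514, 0.0]
ft_force: [0.4, -0.6, -0.6]
width: 0.0875
finger_force: 0.0
```

```bash
python3 -c "
from h import *
state()"
```

```text
t 10.55 p [ 0.4835 -0.0818  0.0367] psi 16.33 q6 -29.9 w 0.0875 F [ 0.4 -0.6 -0.6] ff 0.0 tilt [ 0. -0.]
```

Call:
{"fn": "servo_tool", "kwargs": {"steps": [0,0,-0.005,0,1,0,0,-0.01,0,1,0,0,-0.012,0,1,0,0,-0.01,0,1,0,0,-0.006,0,1,0,0,-0.003,0,1,0,0,0,3,1,0,0,0,6,1,0,0,0,7,1,0,0,0,7,1,0,0,0,7,1,0,0,0,7,1,0,0,0,7,1,0,0,0,7,1,0,0,0,7,1,0,0,0,7,1,0,0,0,7,1,0,0,0,7,1,0,0,0,7,1,0,0,0,7,1]}}

```text
time: 12.22
position: [0.4834, -0.0818, 0.0826]
tcp_rot: [-3.121, -0.355, 0.0]
ft_force: [-0.5, 0.1, 0.3]
width: 0.0876
finger_force: 0.0
```

Call:
{"fn": "servo_tool", "kwargs": {"steps": [0,0,0,7,1,0,0,0,7,1,0,0,0,7,1,0,0,0,7,1,0,0,0,7,1,0,0,0,7,1,0,0,0,7,1,0,0,0,7,1,0,0,0,7,1,0,0,0,7,1,0,0,0,5,1,0,0,0,3,1,0,0,0,0,1,0,0,0,0,1,0,0,0,0,1]}}

```text
time: 13.47
position: [0.4834, -0.0818, 0.0826]
tcp_rot: [2.656, -1.678, -0.0]
ft_force: [-0.8, 0.0, 0.2]
width: 0.0881
finger_force: 0.0
```

```bash
python3 -c "
from h import *
shift([.4836,-.0819,.083],16)
p,d=arm.capture('scene');cv2.imwrite('pics/scene3.png',p[230-60:230+130,300:500][:,:,::-1].repeat(3,0).repeat(3,1))
P=cloud('scene',d).reshape(-1,3)
r=np.hypot(P[:,0]-.4836,P[:,1]+.0818)<.035
for lo,hi in((.09,.105),(.06,.07)):
  m=r&(P[:,2]>lo)&(P[:,2]<hi);print(m.sum(),circ(P[m]),np.median(P[m,2]))
"
```

```text
t 13.47 p [ 0.4834 -0.0818  0.0826] psi -154.57 q6 141.0 w 0.0881 F [-0.8  0.   0.2] ff 0.0 tilt [-0.  0.]
turn -170.57 shift mm [-0.1  0.1 -0.4]
869 (array([ 0.484 , -0.0812]), 0.0291) 0.09777100676586341
335 (array([ 0.4828, -0.0809]), 0.0343) 0.06549968193378011
```

View pics/scene3.png

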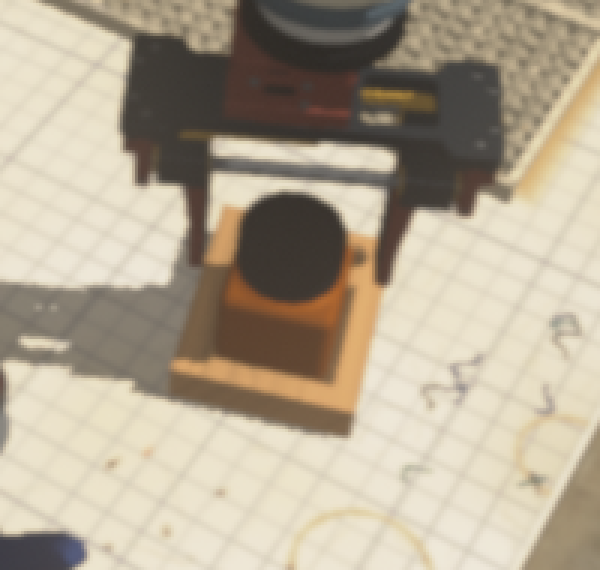

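Scene view: the pot is seated (body top at z 65.5 mm, lid top at 97.8 mm, lid at crop (292,248)) and the fingers straddle the lid. First stroke: grip and turn anticlockwise with matching climb.

Call:
{"fn": "servo_tool", "kwargs": {"steps": [0,0,0,0,0.3,0,0,0,0,0.3,0,0,0,0,0.3,0,0,0,0,0.3,0,0,0,0,0.3,0,0,0,0,0.3,0,0,0,0,0.3,0,0,-4e-05,-2,0.3,0,0,-8e-05,-4,0.3,0,0,-0.00012,-6,0.3,0,0,-0.00014,-7,0.3,0,0,-0.00014,-7,0.3,0,0,-0.00014,-7,0.3,0,0,-0.00014,-7,0.3]}}

```text
time: 14.68
position: [0.483, -0.0822, 0.0831]
tcp_rot: [3.07, -0.662, -0.002]
ft_force: [-1.2, -1.4, -0.3]
width: 0.0559
finger_force: 30.0
```

```bash
python3 -c "
from h import *
o,_=state();print(o['torque'])"
```

```text
t 14.68 p [ 0.483  -0.0822  0.0831] psi -114.34 q6 100.7 w 0.0559 F [-1.2 -1.4 -0.3] ff 30.0 tilt [-0.001 -0.001]
[-0.26195952  0.33567645 -0.02954094]
```

Call:
{"fn": "servo_tool", "kwargs": {"steps": [0,0,-0.00014,-7,0.3,0,0,-0.00014,-7,0.3,0,0,-0.00014,-7,0.3,0,0,-0.00014,-7,0.3,0,0,-0.00014,-7,0.3,0,0,-0.00014,-7,0.3,0,0,-0.00014,-7,0.3,0,0,-0.00014,-7,0.3,0,0,-0.00014,-7,0.3,0,0,-0.00014,-7,0.3,0,0,-0.00014,-7,0.3,0,0,-0.00014,-7,0.3,0,0,-0.00014,-7,0.3,0,0,-0.00014,-7,0.3,0,0,-0.00014,-7,0.3,0,0,-0.00014,-7,0.3,0,0,-0.00014,-7,0.3,0,0,-0.00014,-7,0.3,0,0,-0.0001,-5,0.3,0,0,-0.0001,-5,0.3]}}

```text
time: 16.35
position: [0.4842, -0.0824, 0.0867]
tcp_rot: [1.765, 2.596, 0.0]
ft_force: [1.4, -2.2, 1.1]
width: 0.0559
finger_force: 30.0
```

Call:
{"fn": "servo_tool", "kwargs": {"steps": [0,0,-8e-05,-4,0.3,0,0,0,0,0.3,0,0,0,0,0.3,0,0,0,0,0.75,0,0,0,0,0.85,0,0,0,0,0.85,0,0,0,0,0.85]}}

```text
time: 16.93
position: [0.4831, -0.0816, 0.0858]
tcp_rot: [-1.68, -2.653, 0.0]
ft_force: [-0.4, 0.1, -0.1]
width: 0.0742
finger_force: 0.0
```

```bash
cat > lid.py <<'E'
from h import *
state()
p,d=arm.capture('scene');np.savez('l.npz',p=p,d=d)
P=cloud('scene',d).reshape(-1,3)
r=np.hypot(P[:,0]-.4836,P[:,1]+.0818)<.035
for lo,hi in((.09,.125),(.06,.069)):
  m=r&(P[:,2]>lo)&(P[:,2]<hi);T=P[m&(P[:,2]>np.median(P[m,2])-.004)];print(m.sum(),circ(T),np.median(P[m,2]))
  A=np.c_[T[:,:2]-T[:,:2].mean(0),np.ones(len(T))];print(' slopes deg',np.degrees(np.linalg.lstsq(A,T[:,2],rcond=None)[0][:2]).round(1))
E
python3 lid.py
```

```text
t 16.93 p [ 0.4831 -0.0816  0.0858] psi 25.3 q6 -38.9 w 0.0742 F [-0.4  0.1 -0.1] ff 0.0 tilt [-0.001  0.   ]
931 (array([ 0.4837, -0.0817]), 0.0292) 0.10070990542667753
 slopes deg [ 0.3 -0.4]
350 (array([ 0.4838, -0.0809]), 0.0346) 0.06570330687024034
 slopes deg [0.3 0.5]
```

The lid climbed about 3 mm without leaning and the body is still down. Return and do the second stroke.

Call:
{"fn": "servo_tool", "kwargs": {"steps": [0,0,0,3,0.85,0,0,0,7,0.85,0,0,0,7,0.85,0,0,0,7,0.85,0,0,0,7,0.85,0,0,0,7,0.85,0,0,0,7,0.85,0,0,0,7,0.85,0,0,0,7,0.85,0,0,0,7,0.85,0,0,0,7,0.85,0,0,0,7,0.85,0,0,0,7,0.85,0,0,0,7,0.85,0,0,0,7,0.85,0,0,0,7,0.85,0,0,0,7,0.85,0,0,0,7,0.85,0,0,0,7,0.85,0,0,0,7,0.85]}}

```text
time: 18.65
position: [0.4833, -0.0817, 0.086]
tcp_rot: [-3.089, 0.573, 0.001]
ft_force: [-0.3, -0.1, 0.6]
width: 0.0748
finger_force: 0.0
```

Call:
{"fn": "servo_tool", "kwargs": {"steps": [0,0,0,7,0.85,0,0,0,7,0.85,0,0,0,7,0.85,0,0,0,7,0.85,0,0,0,7,0.85,0,0,0,5,0.85,0,0,0,4,0.85,0,0,0,0,0.85,0,0,0,0,0.85,0,0,0,0,0.3,0,0,0,0,0.3,0,0,0,0,0.3,0,0,0,0,0.3,0,0,0,0,0.3]}}

```text
time: 19.82
position: [0.4838, -0.0817, 0.0863]
tcp_rot: [-2.654, 1.679, -0.001]
ft_force: [1.9, 0.8, 0.2]
width: 0.0557
finger_force: 30.0
```

Call:
{"fn": "servo_tool", "kwargs": {"steps": [0,0,0,0,0.3,0,0,-6e-05,-3,0.3,0,0,-0.00012,-6,0.3,0,0,-0.00014,-7,0.3,0,0,-0.00014,-7,0.3,0,0,-0.00014,-7,0.3,0,0,-0.00014,-7,0.3,0,0,-0.00014,-7,0.3,0,0,-0.00014,-7,0.3,0,0,-0.00014,-7,0.3,0,0,-0.00014,-7,0.3,0,0,-0.00014,-7,0.3,0,0,-0.00014,-7,0.3,0,0,-0.00014,-7,0.3,0,0,-0.00014,-7,0.3,0,0,-0.00014,-7,0.3,0,0,-0.00014,-7,0.3,0,0,-0.00014,-7,0.3,0,0,-0.00014,-7,0.3,0,0,-0.00014,-7,0.3]}}

```text
time: 21.48
position: [0.4837, -0.0826, 0.0892]
tcp_rot: [2.668, 1.656, -0.0]
ft_force: [0.6, -2.2, 1.6]
width: 0.0557
finger_force: 30.0
```

Call:
{"fn": "servo_tool", "kwargs": {"steps": [0,0,-0.00014,-7,0.3,0,0,-0.00014,-7,0.3,0,0,-0.00014,-7,0.3,0,0,-0.00014,-7,0.3,0,0,-0.00014,-7,0.3,0,0,-0.00014,-7,0.3,0,0,-0.00014,-7,0.3,0,0,-6e-05,-3,0.3,0,0,0,0,0.3,0,0,0,0,0.3,0,0,0,0,0.75,0,0,0,0,0.85,0,0,0,0,0.85,0,0,0,0,0.85]}}

```text
time: 22.65
position: [0.483, -0.0816, 0.0894]
tcp_rot: [-1.68, -2.653, 0.0]
ft_force: [-0.3, -0.7, -1.1]
width: 0.0738
finger_force: 0.0
```

```bash
python3 lid.py
```

```text
t 22.65 p [ 0.483  -0.0816  0.0894] psi 25.31 q6 -38.9 w 0.0738 F [-0.3 -0.7 -1.1] ff 0.0 tilt [-0.001  0.   ]
989 (array([ 0.4837, -0.082 ]), 0.0296) 0.10413703841421912
 slopes deg [ 0.5 -0.5]
379 (array([ 0.4832, -0.0814]), 0.0348) 0.06591813888436343
 slopes deg [ 0.3 -0.4]
```

Another 3.4 mm of climb, as expected. Return and do the final stroke of 227°, staying in grip.

Call:
{"fn": "servo_tool", "kwargs": {"steps": [0,0,0,3,0.85,0,0,0,7,0.85,0,0,0,7,0.85,0,0,0,7,0.85,0,0,0,7,0.85,0,0,0,7,0.85,0,0,0,7,0.85,0,0,0,7,0.85,0,0,0,7,0.85,0,0,0,7,0.85,0,0,0,7,0.85,0,0,0,7,0.85,0,0,0,7,0.85,0,0,0,7,0.85,0,0,0,7,0.85,0,0,0,7,0.85,0,0,0,7,0.85,0,0,0,7,0.85,0,0,0,7,0.85,0,0,0,7,0.85]}}

```text
time: 24.37
position: [0.4833, -0.0817, 0.0896]
tcp_rot: [-3.089, 0.573, 0.001]
ft_force: [0.8, -0.3, -1.0]
width: 0.0745
finger_force: 0.0
```

Call:
{"fn": "servo_tool", "kwargs": {"steps": [0,0,0,7,0.85,0,0,0,7,0.85,0,0,0,7,0.85,0,0,0,7,0.85,0,0,0,7,0.85,0,0,0,5,0.85,0,0,0,4,0.85,0,0,0,0,0.85,0,0,0,0,0.85,0,0,0,0,0.3,0,0,0,0,0.3,0,0,0,0,0.3,0,0,0,0,0.3,0,0,0,0,0.3]}}

```text
time: 25.53
position: [0.4838, -0.0817, 0.09]
tcp_rot: [-2.654, 1.679, -0.001]
ft_force: [1.8, 1.4, -0.3]
width: 0.0557
finger_force: 30.0
```

Call:
{"fn": "servo_tool", "kwargs": {"steps": [0,0,0,0,0.3,0,0,-6e-05,-3,0.3,0,0,-0.00012,-6,0.3,0,0,-0.00014,-7,0.3,0,0,-0.00014,-7,0.3,0,0,-0.00014,-7,0.3,0,0,-0.00014,-7,0.3,0,0,-0.00014,-7,0.3,0,0,-0.00014,-7,0.3,0,0,-0.00014,-7,0.3,0,0,-0.00014,-7,0.3,0,0,-0.00014,-7,0.3,0,0,-0.00014,-7,0.3,0,0,-0.00014,-7,0.3,0,0,-0.00014,-7,0.3,0,0,-0.00014,-7,0.3,0,0,-0.00014,-7,0.3,0,0,-0.00014,-7,0.3,0,0,-0.00014,-7,0.3,0,0,-0.00014,-7,0.3]}}

```text
time: 27.2
position: [0.4836, -0.0825, 0.0926]
tcp_rot: [2.668, 1.656, -0.001]
ft_force: [1.3, -2.3, -0.6]
width: 0.0559
finger_force: 30.0
```

Call:
{"fn": "servo_tool", "kwargs": {"steps": [0,0,-0.00014,-7,0.3,0,0,-0.00014,-7,0.3,0,0,-0.00014,-7,0.3,0,0,-0.00014,-7,0.3,0,0,-0.00014,-7,0.3,0,0,-0.00014,-7,0.3,0,0,-0.00014,-7,0.3,0,0,-0.00014,-7,0.3,0,0,-0.00014,-7,0.3,0,0,-0.00014,-7,0.3,0,0,-0.00014,-7,0.3,0,0,-0.00014,-7,0.3,0,0,-0.00014,-7,0.3,0,0,-0.0001,-5,0.3,0,0,-6e-05,-3,0.3,0,0,0,0,0.3,0,0,0,0,0.3]}}

```text
time: 28.62
position: [0.4838, -0.0821, 0.0946]
tcp_rot: [0.485, 3.103, -0.001]
ft_force: [2.8, -0.8, 0.8]
width: 0.0557
finger_force: 30.0
```

```bash
python3 lid.py
```

```text
t 28.62 p [ 0.4838 -0.0821  0.0946] psi 72.22 q6 -85.8 w 0.0557 F [ 2.8 -0.8  0.8] ff 30.0 tilt [ 0.001 -0.001]
799 (array([ 0.4784, -0.0802]), 0.0332) 0.10887947091597731
 slopes deg [ 2.9 -4.5]
340 (array([ 0.4831, -0.0812]), 0.0346) 0.06620114067581179
 slopes deg [ 0.7 -1.1]
```

587° in total. Lift gently and watch the force.

Call:
{"fn": "servo_tool", "kwargs": {"steps": [0,0,-0.0004,0,0.3,0,0,-0.0004,0,0.3,0,0,-0.0004,0,0.3,0,0,-0.0004,0,0.3,0,0,-0.0004,0,0.3,0,0,0,0,0.3,0,0,0,0,0.3]}}

```text
time: 29.25
position: [0.4834, -0.0818, 0.0963]
tcp_rot: [-0.483, -3.104, -0.0]
ft_force: [2.0, 0.1, -0.8]
width: 0.0558
finger_force: 30.0
```

```bash
python3 lid.py
```

```text
t 29.25 p [ 0.4834 -0.0818  0.0963] psi 72.33 q6 -85.9 w 0.0558 F [ 2.   0.1 -0.8] ff 30.0 tilt [-0.  0.]
816 (array([ 0.477 , -0.0797]), 0.0331) 0.1105059548128855
 slopes deg [ 2.1 -4.4]
309 (array([ 0.4833, -0.0809]), 0.0342) 0.06631571266791003
 slopes deg [ 1.2 -1.5]
```

Only the lid's weight shows on the wrist, so it is free. Lift clear.

Call:
{"fn": "servo_tool", "kwargs": {"steps": [0,0,-0.001,0,0.3,0,0,-0.002,0,0.3,0,0,-0.002,0,0.3,0,0,-0.003,0,0.3,0,0,-0.004,0,0.3,0,0,-0.006,0,0.3,0,0,-0.008,0,0.3,0,0,-0.008,0,0.3,0,0,-0.006,0,0.3,0,0,-0.003,0,0.3,0,0,0,0,0.3,0,0,0,0,0.3]}}

```text
time: 30.3
position: [0.4835, -0.0818, 0.1395]
tcp_rot: [0.482, 3.104, 0.0]
ft_force: [-0.0, -0.3, -0.6]
width: 0.056
finger_force: 30.0
```

```bash
python3 -c "
from h import *
shift([.49,.035,.139],72.33)
p,d=arm.capture('scene');cv2.imwrite('pics/scene4.png',p[150:340,300:500][:,:,::-1].repeat(3,0).repeat(3,1))
P=cloud('scene',d).reshape(-1,3);C=p.reshape(-1,3).astype(int)
r=np.hypot(P[:,0]-.4836,P[:,1]+.0818)<.033
m=r&(P[:,2]>.055)&(P[:,2]<.1);print(np.percentile(P[m,2],[5,50,95]))
m=r&(P[:,2]>.11)&(P[:,2]<.175)&(C.sum(1)<200);print(np.percentile(P[m,2],[1,5,50,95]))
"
```

```text
t 30.3 p [ 0.4835 -0.0818  0.1395] psi 72.33 q6 -85.9 w 0.056 F [-0.  -0.3 -0.6] ff 30.0 tilt [ 0. -0.]
turn 0.0 shift mm [ 29.3 113.3   0.5]
[0.06084536 0.06921116 0.09384339]
[0.12887829 0.13356164 0.15375111 0.16587427]
```

View pics/scene4.png

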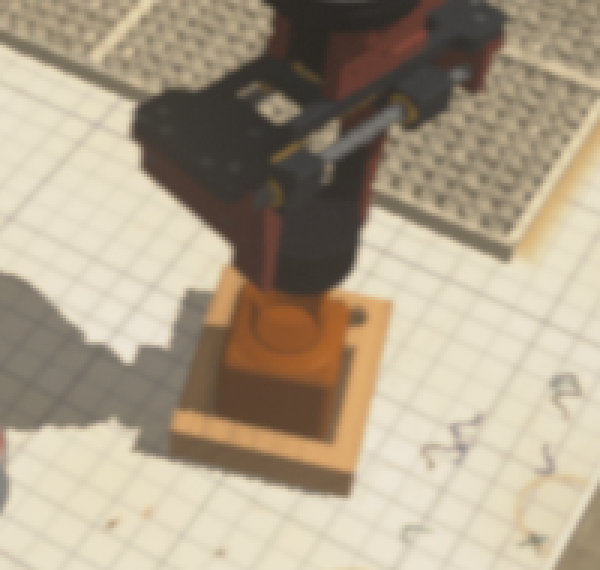

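The lid is clear of the neck (crop (315,265)) and the pot stands in the recess. Turning by 90° so the gripper's long body stays away from the pot when it goes low.

Call:
{"fn": "servo_tool", "kwargs": {"steps": [0,0,-0.003,3,0.3,0,0,-0.005,7,0.3,0,0,-0.005,7,0.3,0,0,-0.003,7,0.3,0,0,0,7,0.3,0,0,0,7,0.3,0,0,0,7,0.3,0,0,0,7,0.3,0,0,0,7,0.3,0,0,0,7,0.3,0,0,0,7,0.3,0,0,0,7,0.3,0,0,0,7,0.3,0,0,0,3,0.3,0,0,0,0,0.3,0,0,0,0,0.3]}}

```text
time: 31.68
position: [0.4833, -0.0818, 0.1549]
tcp_rot: [-2.534, -1.856, 0.001]
ft_force: [0.3, 0.1, -1.6]
width: 0.0562
finger_force: 30.0
```

```bash
python3 -c "
from h import *
shift([.49,.04,.155],-17.7)"
```

```text
t 31.68 p [ 0.4833 -0.0818  0.1549] psi -17.56 q6 4.0 w 0.0562 F [ 0.3  0.1 -1.6] ff 30.0 tilt [-0.001  0.   ]
turn 0.14 shift mm [ 1.18e+02 -3.06e+01 -1.00e-01]
```

Move over, then down to TCP z ≈ 0.030.

Call:
{"fn": "servo_tool", "kwargs": {"steps": [0.008,-0.002,0,0,0.3,0.016,-0.004,0,0,0.3,0.02,-0.005,0,0,0.3,0.02,-0.005,0,0,0.3,0.02,-0.005,0,0,0.3,0.016,-0.005,0,0,0.3,0.012,-0.003,0,0,0.3,0.006,-0.0015,0,0,0.3,0,0,0,0,0.3,0,0,0.008,0,0.3,0,0,0.015,0,0.3,0,0,0.02,0,0.3,0,0,0.02,0,0.3,0,0,0.02,0,0.3,0,0,0.018,0,0.3,0,0,0.012,0,0.3,0,0,0.008,0,0.3,0,0,0.004,0,0.3,0,0,0,0,0.3,0,0,0,0,0.3]}}

```text
time: 33.35
position: [0.4907, 0.0397, 0.0311]
tcp_rot: [2.536, 1.853, 0.001]
ft_force: [0.7, -0.1, -0.7]
width: 0.0558
finger_force: 30.0
```

Call:
{"fn": "servo_tool", "kwargs": {"steps": [0,0,0,0,0.3,0,0,0,0,0.3,0,0,0,0,0.3]}}

```text
time: 33.6
position: [0.4908, 0.0399, 0.0313]
tcp_rot: [2.535, 1.854, 0.002]
ft_force: [0.9, 0.5, -0.4]
width: 0.0563
finger_force: 30.0
```

```bash
python3 -c "
from h import *
state()
p,d=arm.capture('scene');P=cloud('scene',d).reshape(-1,3);C=p.reshape(-1,3).astype(int)
m=(np.hypot(P[:,0]-.49,P[:,1]-.04)<.033)&(C.sum(1)<200)&(P[:,2]>.004);print(np.percentile(P[m,2],[1,3,5,50,95]),m.sum())"
```

```text
t 33.6 p [0.4908 0.0399 0.0313] psi -17.66 q6 18.4 w 0.0563 F [ 0.9  0.5 -0.4] ff 30.0 tilt [ 0.002 -0.   ]
[0.02507356 0.02863893 0.03184514 0.04761894 0.20354787] 1273
```

Call:
{"fn": "servo_tool", "kwargs": {"steps": [0,0,0.003,0,0.3,0,0,0.004,0,0.3,0,0,0.004,0,0.3,0,0,0.002,0,0.3,0,0,0.001,0,0.3,0,0,0.0007,0,0.3,0,0,0.0005,0,0.3,0,0,0,0,0.3,0,0,0,0,0.3]}}

```text
time: 34.4
position: [0.4903, 0.0399, 0.0153]
tcp_rot: [2.536, 1.854, 0.0]
ft_force: [-0.1, 0.0, -0.8]
width: 0.0561
finger_force: 30.0
```

Call:
{"fn": "servo_tool", "kwargs": {"steps": [0,0,0.0005,0,0.3,0,0,0.0005,0,0.3,0,0,0,0,0.3,0,0,0,0,0.3]}}

```text
time: 34.73
position: [0.4902, 0.0399, 0.0142]
tcp_rot: [2.536, 1.854, 0.0]
ft_force: [0.0, -0.5, -0.2]
width: 0.0556
finger_force: 30.0
```

Call:
{"fn": "servo_tool", "kwargs": {"steps": [0,0,0.0004,0,0.3,0,0,0.0004,0,0.3,0,0,0,0,0.3,0,0,0,0,0.3]}}

```text
time: 35.07
position: [0.4902, 0.0399, 0.0133]
tcp_rot: [-2.536, -1.854, 0.0]
ft_force: [0.8, 0.1, 0.2]
width: 0.0561
finger_force: 30.0
```

Call:
{"fn": "servo_tool", "kwargs": {"steps": [0,0,0.0004,0,0.3,0,0,0,0,0.3,0,0,0,0,0.3]}}

```text
time: 35.32
position: [0.4902, 0.0399, 0.0129]
tcp_rot: [2.536, 1.854, 0.0]
ft_force: [0.1, 0.1, -1.0]
width: 0.0559
finger_force: 30.0
```

Call:
{"fn": "servo_tool", "kwargs": {"steps": [0,0,0.0004,0,0.3,0,0,0,0,0.3,0,0,0,0,0.3]}}

```text
time: 35.57
position: [0.4903, 0.0399, 0.0128]
tcp_rot: [2.536, 1.854, 0.0]
ft_force: [-1.3, 0.6, 1.4]
width: 0.0558
finger_force: 30.0
```

Call:
{"fn": "servo_tool", "kwargs": {"steps": [0,0,0.0004,0,0.3,0,0,0,0,0.3,0,0,0,0,0.3]}}

```text
time: 35.82
position: [0.4903, 0.0398, 0.0127]
tcp_rot: [2.536, 1.854, 0.0]
ft_force: [-3.1, -0.2, 5.9]
width: 0.0558
finger_force: 30.0
```

Contact is confirmed by the +6 N. Ease off, release and rise.

Call:
{"fn": "servo_tool", "kwargs": {"steps": [0,0,-0.0004,0,0.3,0,0,0,0,0.3,0,0,0,0,0.68,0,0,0,0,0.72,0,0,0,0,0.78,0,0,0,0,0.82,0,0,0,0,0.82,0,0,0,0,0.82,0,0,-0.003,0,0.82,0,0,-0.006,0,0.82,0,0,-0.015,0,0.82,0,0,-0.03,0,0.82,0,0,-0.04,0,0.82,0,0,-0.04,0,0.82,0,0,-0.03,0,0.82,0,0,-0.01,0,0.82,0,0,0,0,0.82,0,0,0,0,0.82]}}

```text
time: 37.32
position: [0.4903, 0.0399, 0.1862]
tcp_rot: [2.536, 1.854, 0.0]
ft_force: [-0.3, -0.0, -0.5]
width: 0.0721
finger_force: 0.0
```

```bash
python3 -c "
from h import *
state()
p,d=arm.capture('scene');cv2.imwrite('pics/scene5.png',p[:,:,::-1])
P=cloud('scene',d).reshape(-1,3);C=p.reshape(-1,3).astype(int)
m=(np.hypot(P[:,0]-.49,P[:,1]-.04)<.034)&(P[:,2]>.018)&(P[:,2]<.05);T=P[m];h=np.median(T[:,2]);T=T[abs(T[:,2]-h)<.005]
print('lid',circ(T),h,np.degrees(np.linalg.lstsq(np.c_[T[:,:2]-T[:,:2].mean(0),np.ones(len(T))],T[:,2],rcond=None)[0][:2]))
r=np.hypot(P[:,0]-.4836,P[:,1]+.0818)<.045
m=r&(P[:,2]>.06)&(P[:,2]<.07);print('pot top',np.median(P[m,2]),rect(P[m]))
"
```

```text
t 37.32 p [0.4903 0.0399 0.1862] psi -17.67 q6 18.4 w 0.0721 F [-0.3 -0.  -0.5] ff 0.0 tilt [ 0. -0.]
lid (array([0.4904, 0.0429]), 0.0294) 0.027440036800641703 [ 0.41206305 -0.6965247 ]
pot top 0.06567749030568495 (array([ 0.4597, -0.0767]), array([66.1, 29.8]), 71.76)
```

View pics/scene5.png

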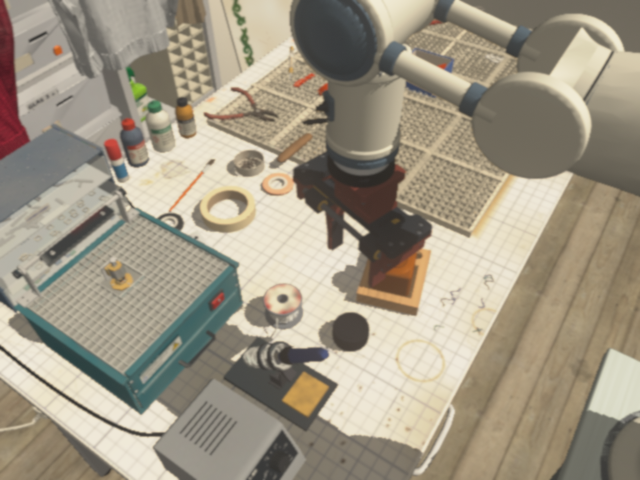

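The lid lies flat on the table at (350,331), top at 27 mm with no lean. The pot is seated at (400,275) with its body top at 65.7 mm. The spool (283,305) and copper roll (277,183) have not moved, and the robot touches nothing.

```bash
python3 -c "
from station import arm
print(arm.sign_off())"
```

```text
the job is handed in; nothing more can be done
None
```

The job is handed in at about 37 s of the 72 s allowed: the pot stands upright and fully down in the holder, and its unscrewed lid lies flat on the table beside it; the sign-off returned no verdict.

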